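# Tip-test sealed housings and reject the rattlers

### The arm

A 6-joint arm with a two-finger parallel gripper is mounted at the origin on the work surface. World frame = base frame: x ahead of the robot, y to its left, z up, the work surface at z = 0. Lengths are in mm, angles in rad, forces in N, time in s.
With the tool pointing down it reaches from about 250 to 800 mm from the base axis. Payload 8.5 kg.
Tool frame: the origin (TCP) lies between the finger pads; the fingertips stand 25 mm ahead of it and the grasp point (between the pads) lies 6 mm ahead of it (manip.nose_length is the distance from the TCP to the fingertips, in mm); z points along the fingers, y is the direction in which the jaws open and shut (so a half turn about z gives the same grasp; the last joint's range is limited). The gripper opens to 85 mm and grips with 20 to 120 N. Pads are 22 mm wide; open, the fingers measure 114 mm over their backs; the gripper's body (76 mm by 85 mm) begins 54 mm behind the grasp point. The pads swing forward as they close: fully open they stand 13 mm farther back than shut.
Start: joints at [-1.216, 0.238, -0.013, 1.319, 0, 1.571], TCP at [182.37, -492.263, 256.276] pointing down, gripper open.
Joint ranges: [-2.66, 2.66], [-1.03, 1.9], [-1.14, 1.46], [-1.82, 2.27], [-1.45, 1.34], [-3.14, 3.14]. Speed limits (rad/s): [2.22, 2.22, 2.79, 3.14, 3.14, 3.14].

### API

Orientations are given as a rotation vector (axis times angle).
In Python, from station import manip gives the robot as it stands.
- The arm moves only by the tool jog_arm, never from a script. Its argument "series" is a list of rows, each an object of numbers: "x", "y", "z": the shift along the tool's x, y, z in m; "wx", "wy", "wz": the turn, a rotation vector about the tool's x, y, z in rad. In form: [{"x": .., "y": .., "z": .., "wx": .., "wy": .., "wz": ..}, ...]. A call has 1 to 20 rows; each row shifts and turns the pose as measured when the row begins, along the tool's axes as they then stand; what a row does not reach is not made up. A row lasts 1/10 s, in which the tool goes at most 50 mm and 8.59 degrees, less where a joint would pass 70% of its speed; a pose out of reach is approached as far as the arm can. A call with a gripper value outside its range is refused whole. "grip" is the finger opening in m, from 0 to 0.0854, set as the call begins (left out, the last holds). The fingers move at their own pace and stop on an object; the grip force is fixed at half the most. Time passes only in rows, so rows that do not move let the fingers close. It gives the time, the measured TCP pose, the force and the opening at its end, in the units of the state.
- manip.state(): the state, without advancing time (a new reading comes with each control period).
- manip.grab_frame(name): name is "scene" or "top"; returns (picture, depth): 400x640x3 uint8, red, green, blue; 400x640 float32, mm along the optical axis (not along the pixel's ray), 0 where there is no reading.
- manip.camera_params(name): a dict with "camera_matrix" (3x3 intrinsics, pixels), "rvec" (rotation vector, rad) and "tvec" (3), from world to camera coordinates, as OpenCV has them. Camera axes: x right, y down, z forward; pixel columns grow to the right and rows downward; lengths in mm; the calibration is good to about 2 mm. A picture is of the moment at which its call begins. camera_params takes no time and is no camera call.
- manip.hand_in(): hands the job in, once; it reports no verdict.
The state is a dict: "t": time; "q": joint angles; "joint_velocities": joint speeds; "joint_efforts": joint torques, N m; "eef_pos": TCP position; "ee_rot": TCP orientation; "wrist_force": force on the tool from outside, world axes, zero at the start; "wrist_torque": the same for the moment, N m; "gripper_width": finger opening in mm.
Only numpy, scipy, OpenCV 4.12 (cv2) and the standard library are available. Lean on these libraries where they do the work, as an engineer would, in place of code of your own. Each camera call takes 0.05 s, during which the arm holds its last target. There are 200 camera calls.

### The job

On the test stand lie three sealed grey housings, and one or two of them have a loose piece inside. Tip each on its rocker by pressing its far end down and let go: a sound one swings back level, a rattler stays down. Push every rattler off the far end of its rocker so that it lies flat in the reject trough behind, leave the sound ones lying level on their rockers, and do not disturb the other things on the bench.

Things in the scene. Friction and masses are not known exactly. Their poses are not given: they have to be found in the camera images.
- stand: Fixed metal tip-test stand; where it stands and how it is turned vary. Origin on the bench surface below the middle rocker's centre; x runs along the rockers, away from the robot, to the reject trough behind them; y left, z up. Three alike rockers lie along x at y = +110 (left), 0 (middle) and -110 mm (right), with their centres at x = 0.
- trough (a point): Centre of the reject trough's floor, 22 mm above the bench and at x = 177, y = 0 mm of the stand. The floor reaches from x = 85 to 269 mm and y = -164 to +164 mm; the rim at the far side and both ends is 50 mm above the bench; open towards the rockers. Axes as the stand's.
- pivot_left (a point): On the pivot axis of the left rocker, at its middle, 78 mm above the bench (20 mm above the rocker's floor). The rocker is a channel 150 mm long (75 each way) and 68 wide, its floor 58 mm above the bench when level; lips 10 mm above that floor along both sides and across the near end, none at the far end. Axes turn with the rocker; x to the far end.
- rocker_left (a joint): Tilt of the left rocker, rad: 0 level (a stop), more as the far end goes down, up to a stop at 0.3 (far end 22 mm lower). Its spring lifts a sound housing back level; with the loose piece slid to the far end it stays at about 0.3 when let go. Pressing the housing's far end down takes 1 to 3 N.
- pivot_middle (a point): On the pivot axis of the middle rocker, at its middle, 78 mm above the bench (20 mm above the rocker's floor). The rocker is a channel 150 mm long (75 each way) and 68 wide, its floor 58 mm above the bench when level; lips 10 mm above that floor along both sides and across the near end, none at the far end. Axes turn with the rocker; x to the far end.
- rocker_middle (a joint): Tilt of the middle rocker, rad: 0 level (a stop), more as the far end goes down, up to a stop at 0.3 (far end 22 mm lower). Its spring lifts a sound housing back level; with the loose piece slid to the far end it stays at about 0.3 when let go. Pressing the housing's far end down takes 1 to 3 N.
- pivot_right (a point): On the pivot axis of the right rocker, at its middle, 78 mm above the bench (20 mm above the rocker's floor). The rocker is a channel 150 mm long (75 each way) and 68 wide, its floor 58 mm above the bench when level; lips 10 mm above that floor along both sides and across the near end, none at the far end. Axes turn with the rocker; x to the far end.
- rocker_right (a joint): Tilt of the right rocker, rad: 0 level (a stop), more as the far end goes down, up to a stop at 0.3 (far end 22 mm lower). Its spring lifts a sound housing back level; with the loose piece slid to the far end it stays at about 0.3 when let go. Pressing the housing's far end down takes 1 to 3 N.
- box_left (a point): Centre of the closed grey plastic housing that starts on the left rocker: 140 long (x, along the rocker), 56 wide, 48 mm high, about 0.55 kg; its top is 106 mm above the bench. All look alike. In a sound one the 0.35 kg metal piece inside is stuck at the middle; in a rattler it slides 46 mm to the low end when tilted over 0.15 rad.
- housing_left: The same housing as box_left; this origin is the centre of its underside. One or two of the three are rattlers, differing from start to start; names do not tell which.
- box_middle (a point): Centre of the closed grey plastic housing that starts on the middle rocker: 140 long (x, along the rocker), 56 wide, 48 mm high, about 0.55 kg; its top is 106 mm above the bench. All look alike. In a sound one the 0.35 kg metal piece inside is stuck at the middle; in a rattler it slides 46 mm to the low end when tilted over 0.15 rad.
- housing_middle: The same housing as box_middle; this origin is the centre of its underside. One or two of the three are rattlers, differing from start to start; names do not tell which.
- box_right (a point): Centre of the closed grey plastic housing that starts on the right rocker: 140 long (x, along the rocker), 56 wide, 48 mm high, about 0.55 kg; its top is 106 mm above the bench. All look alike. In a sound one the 0.35 kg metal piece inside is stuck at the middle; in a rattler it slides 46 mm to the low end when tilted over 0.15 rad.
- housing_right: The same housing as box_right; this origin is the centre of its underside. One or two of the three are rattlers, differing from start to start; names do not tell which.
- flux_jar: Loose glass jar with a white cap, 52 mm across and 65 mm high, beside the stand; origin at the centre of its underside. Not to be moved.
- screwdriver: Loose screwdriver lying on the bench beside the stand. Not to be moved.
- circuit_board: Loose green circuit board 110 x 70 mm, 18 mm high with its black parts, lying on the bench beside the stand; origin at the centre of its underside. Not to be moved.
Mind the look-alikes: they are no part of the job. What is shaped like the housing_left but orange is not meant. Leave any purple look-alike of the housing_right alone.

How it is judged:
By the outcome, as a careful person would: the job done as asked, in the order asked, and still so for the second after the job is handed in, with the robot touching nothing.
It also fails if it takes over 64 s, if anything falls off the work surface, if the arm or the gripper's body presses on something with over 40 N, if the wrist force passes 120 N, or if a joint passes its speed limit or range.

## Working session

There is one attempt and no reset: what is moved stays moved. The work goes in short steps, Python scripts to look and compute and a tool call to move; the robot and the scene stay as the last step left them, time stands still between calls to the robot, and variables do not carry over. Pictures are saved under pics/ and viewed, about 8 in all and at most 12, crops included, and the job is handed in when it is done.

Besides the shell and the picture viewer there is one more tool, called after "Call:" as name(argument=value, ...), one argument or row to a line, values as JSON. jog_arm: Moves the arm, as the interface text tells. Its arguments: {"type":"object","properties":{"series":{"type":"array","items":{"type":"object","properties":{"x":{"type":"number"},"y":{"type":"number"},"z":{"type":"number"},"wx":{"type":"number"},"wy":{"type":"number"},"wz":{"type":"number"}}}},"grip":{"type":"number"}},"required":["series"]}

```bash
mkdir -p pics; cat > h.py <<'E'
import numpy as np, cv2
from station import manip
def cam(n):
    p=manip.camera_params(n); K=np.array(p["camera_matrix"],float); R=cv2.Rodrigues(np.array(p["rvec"],float))[0]; t=np.array(p["tvec"],float).ravel()
    return K,R,t
def grab(n,f=None):
    im,d=manip.grab_frame(n)
    if f: cv2.imwrite("pics/"+f,im[:,:,::-1])
    return im,d
def cloud(n,d):
    K,R,t=cam(n); v,u=np.mgrid[:d.shape[0],:d.shape[1]]
    P=np.stack([(u-K[0,2])/K[0,0]*d,(v-K[1,2])/K[1,1]*d,d],-1)
    return (P-t)@R   # world
E
python3 - <<'E'
from h import *
ims=[]
for n in("scene","top"):
    im,d=grab(n); np.savez(f"{n}0.npz",im=im,d=d); ims.append(im)
    K,R,t=cam(n); print(n,(-R.T@t).round(),K[0,0])
a=np.vstack(ims)[:,:,::-1]
cv2.imwrite("pics/a_scene.png",ims[0][:,:,::-1]);cv2.imwrite("pics/a_top.png",ims[1][:,:,::-1])
s=manip.state();print(s)
E
```

```text
scene [ 970. -582.  858.] 368.0585951381696
top [ 399.   32. 1113.] 389.6402325799339
{'t': 0.1, 'q': array([-1.21599517e+00,  2.38715697e-01, -1.41383596e-02,  1.31918516e+00,
       -3.48917969e-06,  1.57080306e+00]), 'joint_velocities': array([-3.58705288e-04, -1.78802680e-03,  1.27395673e-03, -1.28513457e-04,
        8.25646437e-05,  1.24898789e-03]), 'joint_efforts': array([ 3.33335875e-04, -5.39719820e+01,  3.46999061e+01,  1.34858055e-02,
        8.31833700e-05, -5.94912439e-07]), 'eef_pos': array([ 182.27488899, -492.00075503,  255.75685385]), 'ee_rot': array([-3.09108596e+00, -5.54175518e-01,  3.49794773e-04]), 'wrist_force': array([-0.2981213 , -0.55419377,  0.04386097]), 'wrist_torque': array([-0.01670813,  0.00659469, -0.03728058]), 'gripper_width': 85.16179035297421}
```

View pics/a_scene.png

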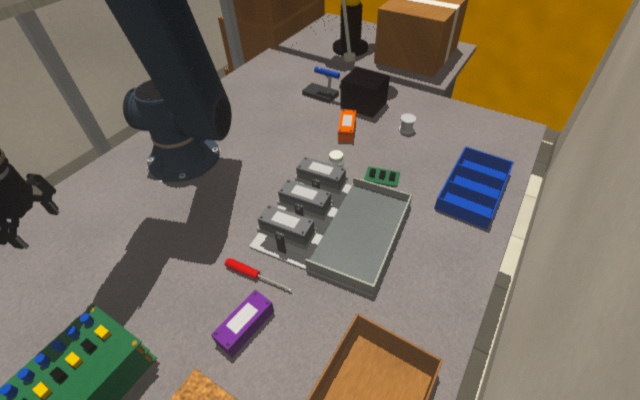

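View pics/a_top.png

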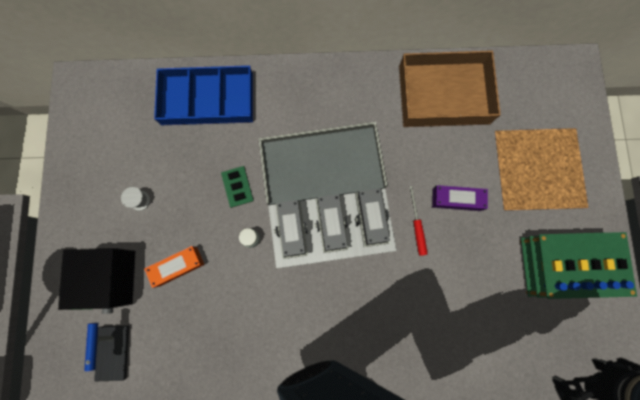

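The top view shows three grey housings on the stand, with their labels at pixels (291,227), (332,221) and (373,216), and the trough above them. The orange (174,266) and purple (460,197) look-alikes are off the stand. The jar is at (249,237), the board at (237,187) and the screwdriver at (420,235). Next I'll measure the housing tops.

```bash
python3 - <<'E'
from h import *
for n in("top","scene"):
    z=np.load(n+"0.npz"); P=cloud(n,z["d"]); im=z["im"].astype(int)
    m=((P[...,2]>97)&(P[...,2]<114)&(z["d"]>0)&(im.max(-1)-im.min(-1)<45)).astype(np.uint8)
    m[(P[...,0]<250)|(P[...,0]>800)|(abs(P[...,1])>400)]=0
    k,l,s,c=cv2.connectedComponentsWithStats(m)
    for i in range(1,k):
        if s[i,4]<150: continue
        Q=P[l==i]; r=cv2.minAreaRect(Q[:,:2].astype(np.float32))
        print(n,s[i,4],c[i].round(),np.median(Q,0).round(1),[np.round(x,1) for x in r])
    # trough rim far side & floor
    m=(P[...,2]>42)&(P[...,2]<56)&(P[...,0]>350)&(P[...,0]<800)&(abs(P[...,1])<260)
    if n=="top":
        Q=P[(P[...,2]>17)&(P[...,2]<28)&(P[...,0]>350)&(P[...,0]<750)&(abs(P[...,1]-30)<230)&(z["d"]>0)]
        r=cv2.minAreaRect(Q[:,:2].astype(np.float32)); print("floor",len(Q),r,np.median(Q,0))
E
```

```text
top 1177 [373. 216.] [ 539.8 -113.   106.6] [array([ 541.7, -113.3]), array([140.5,  56.9]), np.float64(6.8)]
top 1161 [332. 222.] [527.2  -4.1 106.7] [array([529.2,  -4.2]), array([140.5,  56.2]), np.float64(6.7)]
top 1163 [290. 228.] [514.5 104.5 106.7] [array([515.9, 104.8]), array([140.1,  56. ]), np.float64(6.7)]
floor 5299 ((638.9947509765625, 50.12522888183594), (263.9949035644531, 420.0595703125), 10.265233993530273) [679.89236652  26.12131648  22.85260807]
scene 692 [321. 169.] [520.2 100.8 106.1] [array([515.9, 105. ]), array([141. ,  61.1]), np.float64(6.4)]
scene 807 [304. 193.] [532.4  -8.3 106.2] [array([528.4,  -5. ]), array([140.5,  60. ]), np.float64(6.4)]
scene 981 [286. 220.] [ 545.6 -116.5  106.1] [array([ 541.4, -113.7]), array([141.9,  59.3]), np.float64(6.9)]
```

```bash
cat >> h.py <<'E'
from scipy.spatial.transform import Rotation as Ro
YAW=np.radians(6.75); O=np.array([529.,-4.3]); SX=np.array([np.cos(YAW),np.sin(YAW)]); SY=np.array([-SX[1],SX[0]])
NOSE=25.
def go(sx,sy,tipz):
    "delta in tool axes (mm) from the present pose to fingertip at stand sx,sy and height tipz; and turn"
    s=manip.state(); R=Ro.from_rotvec(s["ee_rot"]).as_matrix(); p=s["eef_pos"]
    T=np.r_[O+sx*SX+sy*SY,tipz+NOSE]
    x=R[:,0]; a=np.arctan2(x[1],x[0]); c=[(YAW+k*np.pi-a+np.pi)%(2*np.pi)-np.pi for k in(0,1)]
    print("delta tool",(R.T@(T-p)).round(1),"wz opts",-np.round(c,3),"tilt",np.round(R[:2,2],4))
    d=p[:2]-O; print("tip stand",round(d@SX,1),round(d@SY,1),"z",round(p[2]-NOSE,1),"F",s["wrist_force"].round(1),"t",s["t"],"q6",s["q"][5].round(2))
E
python3 -c "
from h import *
print(manip.nose_length); go(58,-110,190)
import math
w=0"
```

```text
25.0
delta tool [ 525.1 -216.3   41. ] wz opts [ 0.237 -2.905] tilt [-0.0004  0.0012]
tip stand -401.6 -443.6 z 230.8 F [-0.3 -0.6  0. ] t 0.1 q6 1.57
```

Call:
jog_arm(
  series=[
    {"wz": 0.12},
    {"wz": 0.117},
    {"x": 0.033, "y": -0.024},
    {"x": 0.033, "y": -0.024},
    {"x": 0.033, "y": -0.024},
    {"x": 0.033, "y": -0.024},
    {"x": 0.033, "y": -0.024},
    {"x": 0.033, "y": -0.024},
    {"x": 0.033, "y": -0.024},
    {"x": 0.033, "y": -0.024},
    {"x": 0.033, "y": -0.024},
    {"x": 0.033, "y": -0.024},
    {"x": 0.033, "y": -0.024},
    {"x": 0.033, "y": -0.024},
    {"x": 0.033, "y": -0.024},
  ],
  grip=0,
)

```text
validation failed for argument at $.se...
```

```bash
python3 -c "
from h import *
go(58,-110,150)"
```

```text
delta tool [ 525.1 -216.2   81. ] wz opts [ 0.237 -2.905] tilt [-0.0004  0.0012]
tip stand -401.6 -443.6 z 230.8 F [-0.3 -0.6  0. ] t 0.1 q6 1.57
```

Call:
jog_arm(
  series=[
    {"x": 0, "y": 0, "z": 0, "wx": 0, "wy": 0, "wz": 0.12},
    {"x": 0, "y": 0, "z": 0, "wx": 0, "wy": 0, "wz": 0.117},
    {"x": 0.033, "y": -0.024, "z": 0, "wx": 0, "wy": 0, "wz": 0},
    {"x": 0.033, "y": -0.024, "z": 0, "wx": 0, "wy": 0, "wz": 0},
    {"x": 0.033, "y": -0.024, "z": 0, "wx": 0, "wy": 0, "wz": 0},
    {"x": 0.033, "y": -0.024, "z": 0, "wx": 0, "wy": 0, "wz": 0},
    {"x": 0.033, "y": -0.024, "z": 0, "wx": 0, "wy": 0, "wz": 0},
    {"x": 0.033, "y": -0.024, "z": 0, "wx": 0, "wy": 0, "wz": 0},
    {"x": 0.033, "y": -0.024, "z": 0, "wx": 0, "wy": 0, "wz": 0},
    {"x": 0.033, "y": -0.024, "z": 0, "wx": 0, "wy": 0, "wz": 0},
    {"x": 0.033, "y": -0.024, "z": 0, "wx": 0, "wy": 0, "wz": 0},
    {"x": 0.033, "y": -0.024, "z": 0, "wx": 0, "wy": 0, "wz": 0},
    {"x": 0.033, "y": -0.024, "z": 0, "wx": 0, "wy": 0, "wz": 0},
    {"x": 0.033, "y": -0.024, "z": 0, "wx": 0, "wy": 0, "wz": 0},
    {"x": 0.033, "y": -0.024, "z": 0, "wx": 0, "wy": 0, "wz": 0},
  ],
  grip=0,
)

```text
t: 1.6
eef_pos: [585.9, -124.5, 251.0]
ee_rot: [-3.132, -0.154, 0.01]
wrist_force: [0.1, -0.3, 0.3]
gripper_width: -0.1
```

```bash
python3 -c "
from h import *
go(58,-110,130)"
```

```text
delta tool [ 15.9 -15.7  96. ] wz opts [-0.02   3.122] tilt [-0.0067  0.0056]
tip stand 42.3 -126.0 z 226.0 F [ 0.1 -0.3  0.3] t 1.6 q6 2.83
```

Call:
jog_arm(
  series=[
    {"x": 0, "y": 0, "z": 0.004, "wx": 0, "wy": 0, "wz": -0.149},
    {"x": 0, "y": 0, "z": 0.004, "wx": 0, "wy": 0, "wz": -0.149},
    {"x": 0, "y": 0, "z": 0.004, "wx": 0, "wy": 0, "wz": -0.149},
    {"x": 0, "y": 0, "z": 0.004, "wx": 0, "wy": 0, "wz": -0.149},
    {"x": 0, "y": 0, "z": 0.004, "wx": 0, "wy": 0, "wz": -0.149},
    {"x": 0, "y": 0, "z": 0.004, "wx": 0, "wy": 0, "wz": -0.149},
    {"x": 0, "y": 0, "z": 0.004, "wx": 0, "wy": 0, "wz": -0.149},
    {"x": 0, "y": 0, "z": 0.004, "wx": 0, "wy": 0, "wz": -0.149},
    {"x": 0, "y": 0, "z": 0.004, "wx": 0, "wy": 0, "wz": -0.149},
    {"x": 0, "y": 0, "z": 0.004, "wx": 0, "wy": 0, "wz": -0.149},
    {"x": 0, "y": 0, "z": 0.004, "wx": 0, "wy": 0, "wz": -0.149},
    {"x": 0, "y": 0, "z": 0.004, "wx": 0, "wy": 0, "wz": -0.149},
    {"x": 0, "y": 0, "z": 0.004, "wx": 0, "wy": 0, "wz": -0.149},
    {"x": 0, "y": 0, "z": 0.004, "wx": 0, "wy": 0, "wz": -0.149},
    {"x": 0, "y": 0, "z": 0.004, "wx": 0, "wy": 0, "wz": -0.149},
    {"x": 0, "y": 0, "z": 0.004, "wx": 0, "wy": 0, "wz": -0.149},
    {"x": 0, "y": 0, "z": 0.004, "wx": 0, "wy": 0, "wz": -0.149},
    {"x": 0, "y": 0, "z": 0.004, "wx": 0, "wy": 0, "wz": -0.149},
    {"x": 0, "y": 0, "z": 0.004, "wx": 0, "wy": 0, "wz": -0.149},
    {"x": 0, "y": 0, "z": 0.004, "wx": 0, "wy": 0, "wz": -0.149},
  ],
)

```text
t: 3.6
eef_pos: [585.1, -116.9, 157.1]
ee_rot: [-0.06, -3.117, -0.015]
wrist_force: [0.2, -1.0, 0.4]
gripper_width: 0.1
```

```bash
cat >> h.py <<'E'
def tilt():
    s=manip.state(); R=Ro.from_rotvec(s["ee_rot"]).as_matrix(); z=R[:,2]
    w=R.T@np.cross(z,[0,0,-1]); print("fix wx,wy",w.round(3))
E
python3 -c "
from h import *
go(58,-110,120);tilt()"
```

```text
delta tool [-14.4  10.6  11.8] wz opts [ 2.986 -0.156] tilt [-0.0239  0.0101]
tip stand 42.4 -118.4 z 132.1 F [ 0.2 -1.   0.4] t 3.6 q6 -0.16
fix wx,wy [ 0.009 -0.024  0.   ]
```

Call:
jog_arm(
  series=[
    {"x": 0, "y": 0, "z": 0, "wx": 0.009, "wy": -0.024, "wz": -0.14},
    {"x": 0, "y": 0, "z": 0, "wx": 0, "wy": 0, "wz": -0.016},
    {"x": -0.016, "y": 0.008, "z": 0.006, "wx": 0, "wy": 0, "wz": 0},
    {"x": 0, "y": 0, "z": 0.006, "wx": 0, "wy": 0, "wz": 0},
  ],
)

```text
t: 4.0
eef_pos: [600.4, -106.4, 143.4]
ee_rot: [0.188, -3.135, -0.004]
wrist_force: [0.6, 0.6, 0.1]
gripper_width: 0.0
```

```bash
python3 -c "
from h import *
go(58,-110,94);tilt()"
```

```text
delta tool [ 0.9 -0.3 24.4] wz opts [-3.139e+00  2.000e-03] tilt [-0.0014  0.0024]
tip stand 58.9 -109.8 z 118.4 F [0.6 0.6 0.1] t 4.0 q6 -0.3
fix wx,wy [ 0.003 -0.001 -0.   ]
```

Call:
jog_arm(
  series=[
    {"x": 0, "y": 0, "z": 0.006, "wx": 0, "wy": 0, "wz": 0},
    {"x": 0, "y": 0, "z": 0.005, "wx": 0, "wy": 0, "wz": 0},
    {"x": 0, "y": 0, "z": 0.004, "wx": 0, "wy": 0, "wz": 0},
    {"x": 0, "y": 0, "z": 0.004, "wx": 0, "wy": 0, "wz": 0},
    {"x": 0, "y": 0, "z": 0.004, "wx": 0, "wy": 0, "wz": 0},
  ],
)

```text
t: 4.5
eef_pos: [602.1, -105.8, 117.9]
ee_rot: [0.181, -3.136, -0.005]
wrist_force: [2.9, 1.3, 2.6]
gripper_width: -0.1
```

```bash
python3 -c "
from h import *
go(58,-110,93);tilt()"
```

```text
delta tool [ 2.7 -0.6 -0.1] wz opts [ 3.139e+00 -2.000e-03] tilt [-0.0006  0.0028]
tip stand 60.7 -109.4 z 92.9 F [2.9 1.3 2.6] t 4.5 q6 -0.29
fix wx,wy [ 0.003 -0.     0.   ]
```

Call:
jog_arm(
  series=[
    {"x": 0, "y": 0, "z": 0.0015, "wx": 0, "wy": 0, "wz": 0},
    {"x": 0, "y": 0, "z": 0, "wx": 0, "wy": 0, "wz": 0},
    {"x": 0, "y": 0, "z": 0, "wx": 0, "wy": 0, "wz": 0},
    {"x": 0, "y": 0, "z": 0, "wx": 0, "wy": 0, "wz": 0},
    {"x": 0, "y": 0, "z": 0, "wx": 0, "wy": 0, "wz": 0},
    {"x": 0, "y": 0, "z": 0, "wx": 0, "wy": 0, "wz": 0},
  ],
)

```text
t: 5.1
eef_pos: [601.1, -106.0, 116.0]
ee_rot: [0.18, -3.134, -0.005]
wrist_force: [0.9, 0.2, 0.7]
gripper_width: 0.1
```

```bash
cat >> h.py <<'E'
def boxes(f=None):
    im,d=grab("top",f); P=cloud("top",d); Q=P.reshape(-1,3); D=Q[:,:2]-O; sx=D@SX; sy=D@SY
    for n,y in(("L",110),("M",0),("R",-110)):
        m=(abs(sy-y)<22)&(d.ravel()>0)&(Q[:,2]>75)&(Q[:,2]<135)&(abs(sx)<85)
        if m.sum()<80: print(n,m.sum(),"few"); continue
        a,b=np.polyfit(sx[m],Q[m,2],1); print(n,m.sum(),"slope",round(a,3),"z0",round(b,1),"x",sx[m].min().round(),sx[m].max().round())
E
python3 -c "
from h import *
go(60,-110,92);tilt();boxes()"
```

```text
delta tool [-0.4 -0.5 -1. ] wz opts [ 3.139e+00 -3.000e-03] tilt [-0.0022  0.0029]
tip stand 59.6 -109.5 z 91.0 F [0.9 0.2 0.7] t 5.1 q6 -0.29
fix wx,wy [ 0.003 -0.002 -0.   ]
L 915 slope 0.005 z0 106.7 x -70.0 70.0
M 917 slope 0.006 z0 106.8 x -70.0 70.0
R 3 few
```

Call:
jog_arm(
  series=[
    {"x": 0, "y": 0, "z": -0.015, "wx": 0, "wy": 0, "wz": 0},
    {"x": 0, "y": 0, "z": -0.015, "wx": 0, "wy": 0, "wz": 0},
    {"x": 0, "y": 0.035, "z": 0, "wx": 0, "wy": 0, "wz": 0},
    {"x": 0, "y": 0.04, "z": 0, "wx": 0, "wy": 0, "wz": 0},
    {"x": 0, "y": 0.035, "z": 0, "wx": 0, "wy": 0, "wz": 0},
    {"x": 0, "y": 0, "z": 0, "wx": 0, "wy": 0, "wz": 0},
  ],
)

```text
t: 5.75
eef_pos: [587.0, 4.9, 146.6]
ee_rot: [0.174, -3.132, -0.005]
wrist_force: [0.5, -0.8, 0.1]
gripper_width: -0.1
```

```bash
python3 -c "
from h import *
go(58,0,93);tilt();boxes()"
```

```text
delta tool [ 0.5 -2.4 28.6] wz opts [ 3.135 -0.007] tilt [-0.0053  0.0027]
tip stand 58.6 2.4 z 121.6 F [ 0.5 -0.8  0.1] t 5.75 q6 -0.1
fix wx,wy [ 0.003 -0.005 -0.   ]
L 571 slope 0.0 z0 106.8 x -70.0 70.0
M 0 few
R 0 few
```

Call:
jog_arm(
  series=[
    {"x": 0, "y": -0.002, "z": 0.009, "wx": 0.003, "wy": -0.005, "wz": -0.006},
    {"x": 0, "y": 0, "z": 0.006, "wx": 0, "wy": 0, "wz": 0},
    {"x": 0, "y": 0, "z": 0.004, "wx": 0, "wy": 0, "wz": 0},
    {"x": 0, "y": 0, "z": 0.004, "wx": 0, "wy": 0, "wz": 0},
    {"x": 0, "y": 0, "z": 0.004, "wx": 0, "wy": 0, "wz": 0},
  ],
)

```text
t: 6.3
eef_pos: [589.1, -1.9, 117.8]
ee_rot: [-0.178, 3.133, -0.002]
wrist_force: [2.2, 2.6, 2.9]
gripper_width: 0.6
```

```bash
python3 -c "
from h import *
go(60,0,91)"
```

```text
delta tool [-0.   4.7  1.8] wz opts [ 3.137 -0.004] tilt [ 0.0035 -0.001 ]
tip stand 59.9 -4.7 z 92.8 F [2.2 2.6 2.9] t 6.3 q6 -0.12
```

Call:
jog_arm(
  series=[
    {"x": 0, "y": 0, "z": 0.0015, "wx": 0, "wy": 0, "wz": 0},
    {"x": 0, "y": 0, "z": 0, "wx": 0, "wy": 0, "wz": 0},
    {"x": 0, "y": 0, "z": 0, "wx": 0, "wy": 0, "wz": 0},
    {"x": 0, "y": 0, "z": 0, "wx": 0, "wy": 0, "wz": 0},
    {"x": 0, "y": 0, "z": 0, "wx": 0, "wy": 0, "wz": 0},
    {"x": 0, "y": 0, "z": 0, "wx": 0, "wy": 0, "wz": 0},
  ],
)

```text
t: 6.9
eef_pos: [589.2, -2.2, 116.1]
ee_rot: [-0.177, 3.133, -0.001]
wrist_force: [0.8, 1.2, 2.4]
gripper_width: -0.2
```

```bash
python3 -c "
from h import *
go(60,0,91);tilt()"
```

```text
delta tool [0.  5.  0.1] wz opts [ 3.137 -0.005] tilt [ 0.0034 -0.0004]
tip stand 60.0 -5.0 z 91.1 F [0.8 1.2 2.4] t 6.9 q6 -0.12
fix wx,wy [-0.001  0.003  0.   ]
```

Now I'll lift off the middle housing, move to the left one and press it.

Call:
jog_arm(
  series=[
    {"x": 0, "y": 0, "z": -0.015, "wx": 0, "wy": 0, "wz": 0},
    {"x": 0, "y": 0, "z": -0.015, "wx": 0, "wy": 0, "wz": 0},
    {"x": 0, "y": 0.035, "z": 0, "wx": 0, "wy": 0, "wz": 0},
    {"x": 0, "y": 0.04, "z": 0, "wx": 0, "wy": 0, "wz": 0},
    {"x": 0, "y": 0.038, "z": 0, "wx": 0, "wy": 0, "wz": 0},
    {"x": 0, "y": 0, "z": 0, "wx": 0, "wy": 0, "wz": 0},
  ],
)

```text
t: 7.5
eef_pos: [573.6, 110.7, 145.1]
ee_rot: [0.17, -3.134, 0.006]
wrist_force: [-0.3, -0.8, -0.2]
gripper_width: 0.3
```

```bash
python3 -c "
from h import *
go(58,110,93);tilt();boxes('b_top.png')"
```

```text
delta tool [-0.2  1.1 27. ] wz opts [ 3.132 -0.01 ] tilt [-0.0027 -0.004 ]
tip stand 57.8 109.0 z 120.1 F [-0.3 -0.8 -0.2] t 7.5 q6 0.08
fix wx,wy [-0.004 -0.003  0.   ]
L 0 few
M 875 slope 0.006 z0 106.7 x -70.0 70.0
R 1002 slope -0.116 z0 102.1 x -79.0 82.0
```

Call:
jog_arm(
  series=[
    {"x": 0, "y": 0.001, "z": 0.008, "wx": -0.004, "wy": -0.003, "wz": -0.01},
    {"x": 0, "y": 0, "z": 0.006, "wx": 0, "wy": 0, "wz": 0},
    {"x": 0, "y": 0, "z": 0.004, "wx": 0, "wy": 0, "wz": 0},
    {"x": 0, "y": 0, "z": 0.004, "wx": 0, "wy": 0, "wz": 0},
    {"x": 0, "y": 0, "z": 0.004, "wx": 0, "wy": 0, "wz": 0},
    {"x": 0, "y": 0, "z": 0.0015, "wx": 0, "wy": 0, "wz": 0},
    {"x": 0, "y": 0, "z": 0, "wx": 0, "wy": 0, "wz": 0},
    {"x": 0, "y": 0, "z": 0, "wx": 0, "wy": 0, "wz": 0},
    {"x": 0, "y": 0, "z": 0, "wx": 0, "wy": 0, "wz": 0},
    {"x": 0, "y": 0, "z": 0, "wx": 0, "wy": 0, "wz": 0},
    {"x": 0, "y": 0, "z": 0, "wx": 0, "wy": 0, "wz": 0},
  ],
)

```text
t: 8.65
eef_pos: [575.4, 107.0, 116.0]
ee_rot: [-0.179, 3.134, 0.002]
wrist_force: [1.1, 1.7, 2.7]
gripper_width: -0.0
```

```bash
python3 -c "
from h import *
go(60,110,91);tilt()
b=cv2.imread('pics/b_top.png')[150:290,220:420]
cv2.imwrite('pics/b_crop.png',cv2.resize(b,None,fx=4,fy=4,interpolation=2))"
```

```text
delta tool [-0.8  5.  -0. ] wz opts [ 3.138 -0.004] tilt [0.0029 0.0011]
tip stand 59.2 105.1 z 91.0 F [1.1 1.7 2.7] t 8.65 q6 0.07
fix wx,wy [0.001 0.003 0.   ]
```

View pics/b_crop.png

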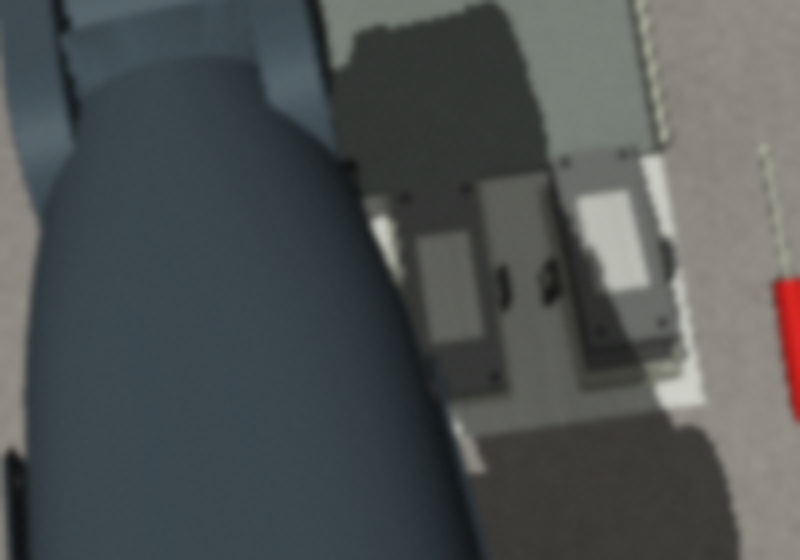

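The crop shows the middle housing level at (450,290) and the right one tipped forward and staying down at (615,240), so the right one is a rattler. Next I'll lift off the left one, move behind the right one and look again.

Call:
jog_arm(
  series=[
    {"x": 0, "y": 0, "z": -0.015, "wx": 0, "wy": 0, "wz": 0},
    {"x": 0, "y": 0, "z": -0.02, "wx": 0.001, "wy": 0.003, "wz": 0},
    {"x": 0, "y": 0, "z": -0.02, "wx": 0, "wy": 0, "wz": 0},
    {"x": 0.024, "y": -0.03, "z": 0, "wx": 0, "wy": 0, "wz": 0},
    {"x": 0.024, "y": -0.03, "z": 0, "wx": 0, "wy": 0, "wz": 0},
    {"x": 0.024, "y": -0.03, "z": 0, "wx": 0, "wy": 0, "wz": 0},
    {"x": 0.024, "y": -0.03, "z": 0, "wx": 0, "wy": 0, "wz": 0},
    {"x": 0.024, "y": -0.03, "z": 0, "wx": 0, "wy": 0, "wz": 0},
    {"x": 0.024, "y": -0.03, "z": 0, "wx": 0, "wy": 0, "wz": 0},
    {"x": 0.024, "y": -0.03, "z": 0, "wx": 0, "wy": 0, "wz": 0},
    {"x": 0, "y": 0, "z": 0, "wx": 0, "wy": 0, "wz": 0},
  ],
)

```text
t: 9.75
eef_pos: [420.6, -129.5, 169.5]
ee_rot: [0.182, -3.12, 0.009]
wrist_force: [0.7, -0.4, 0.2]
gripper_width: 0.1
```

```bash
python3 - <<'E'
from h import *
go(-105,-110,103);tilt();boxes('c_top.png')
im,d=grab("scene",'c_scene.png'); P=cloud("scene",d); D=P[...,:2]-O; sx=D@SX; sy=D@SY
for n,y in(("L",110),("M",0),("R",-110)):
    # binned top profile along x near the box centre line
    m=(abs(sy-y)<15)&(d>0)
    print(n,[(x,np.percentile(P[...,2][m&(abs(sx-x)<6)],80).round(0)) for x in range(-80,100,15) if (m&(abs(sx-x)<6)).sum()>5])
b=cv2.imread('pics/c_scene.png')[120:300,230:430]
cv2.imwrite('pics/c_crop.png',cv2.resize(b,None,fx=3.3,fy=3.3,interpolation=2))
E
```

```text
delta tool [-18.1   1.8  41.2] wz opts [ 3.14e+00 -1.00e-03] tilt [-0.0162 -0.0064]
tip stand -122.4 -111.6 z 144.5 F [ 0.7 -0.4  0.2] t 9.75 q6 -0.41
fix wx,wy [-0.004 -0.017 -0.   ]
L 989 slope -0.145 z0 103.8 x -79.0 77.0
M 918 slope 0.006 z0 106.6 x -70.0 70.0
R 1003 slope -0.113 z0 102.2 x -79.0 82.0
L [(-80, np.float64(26.0)), (-50, np.float64(125.0)), (-35, np.float64(120.0)), (-20, np.float64(115.0)), (-5, np.float64(111.0)), (10, np.float64(107.0)), (25, np.float64(102.0)), (40, np.float64(96.0)), (55, np.float64(91.0)), (70, np.float64(85.0)), (85, np.float64(23.0))]
M [(-65, np.float64(107.0)), (-50, np.float64(107.0)), (-35, np.float64(108.0)), (-20, np.float64(107.0)), (-5, np.float64(107.0)), (10, np.float64(107.0)), (25, np.float64(107.0)), (40, np.float64(107.0)), (55, np.float64(107.0)), (70, np.float64(99.0)), (85, np.float64(23.0))]
R [(-80, np.float64(620.0)), (-65, np.float64(596.0)), (-50, np.float64(597.0)), (-35, np.float64(120.0)), (-20, np.float64(115.0)), (-5, np.float64(111.0)), (10, np.float64(107.0)), (25, np.float64(101.0)), (40, np.float64(97.0)), (55, np.float64(91.0)), (70, np.float64(86.0)), (85, np.float64(79.0))]
```

View pics/c_crop.png

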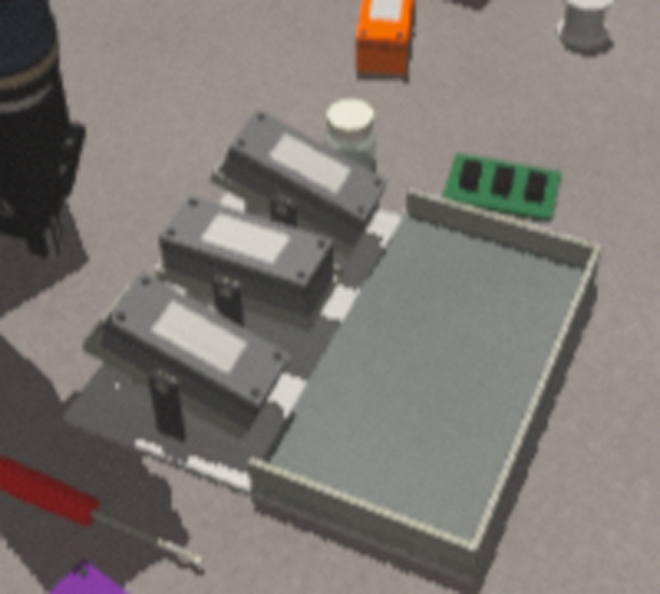

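The left and right housings stay down at about 0.3 rad and the middle one is level. So the left and right ones are rattlers and the middle one is sound. I'll push the right one off first.

Call:
jog_arm(
  series=[
    {"x": 0, "y": 0.001, "z": 0.018, "wx": -0.004, "wy": -0.017, "wz": 0},
    {"x": -0.009, "y": 0.001, "z": 0.018, "wx": 0, "wy": 0, "wz": 0},
    {"x": -0.009, "y": 0, "z": 0, "wx": 0, "wy": 0, "wz": 0},
    {"x": 0, "y": 0, "z": 0, "wx": 0, "wy": 0, "wz": 0},
  ],
)

```text
t: 10.25
eef_pos: [442.9, -120.8, 133.0]
ee_rot: [-0.19, 3.133, 0.001]
wrist_force: [-0.1, -0.4, -0.4]
gripper_width: -0.2
```

```bash
python3 -c "
from h import *
go(-95,-110,108);tilt()"
```

```text
delta tool [-4.2 -4.4  0. ] wz opts [-3.138e+00  3.000e-03] tilt [0.0027 0.0009]
tip stand -99.2 -105.6 z 108.0 F [-0.1 -0.4 -0.4] t 10.25 q6 -0.39
fix wx,wy [ 0.001  0.003 -0.   ]
```

Call:
jog_arm(
  series=[
    {"x": -0.006, "y": -0.004, "z": 0, "wx": 0, "wy": 0.003, "wz": 0.003},
    {"x": -0.012, "y": 0, "z": 0.003, "wx": 0, "wy": 0, "wz": 0},
    {"x": -0.013, "y": 0, "z": 0.004, "wx": 0, "wy": 0, "wz": 0},
    {"x": -0.015, "y": 0, "z": 0.0045, "wx": 0, "wy": 0, "wz": 0},
    {"x": -0.015, "y": 0, "z": 0.0045, "wx": 0, "wy": 0, "wz": 0},
    {"x": -0.015, "y": 0, "z": 0.0045, "wx": 0, "wy": 0, "wz": 0},
  ],
)

```text
t: 10.85
eef_pos: [525.3, -114.5, 112.9]
ee_rot: [-0.187, 3.136, -0.001]
wrist_force: [-2.5, -0.5, 0.4]
gripper_width: -0.1
```

```bash
python3 -c "
from h import *
go(35,-110,68);tilt()"
```

```text
delta tool [-51.6  -1.1  19.9] wz opts [-3.14e+00  2.00e-03] tilt [ 0.0004 -0.0004]
tip stand -16.6 -109.0 z 87.9 F [-2.5 -0.5  0.4] t 10.85 q6 -0.33
fix wx,wy [-0.  0. -0.]
```

Call:
jog_arm(
  series=[
    {"x": -0.015, "y": -0.001, "z": 0.006, "wx": 0, "wy": 0, "wz": 0},
    {"x": -0.015, "y": 0, "z": 0.006, "wx": 0, "wy": 0, "wz": 0},
    {"x": -0.015, "y": 0, "z": 0.006, "wx": 0, "wy": 0, "wz": 0},
  ],
)

```text
t: 11.15
eef_pos: [573.5, -109.5, 93.0]
ee_rot: [0.187, -3.134, 0.001]
wrist_force: [-3.9, -0.4, 2.9]
gripper_width: 0.3
```

```bash
python3 - <<'E'
from h import *
go(70,-110,68);tilt()
im,d=grab("scene",'d_scene.png'); P=cloud("scene",d); D=P[...,:2]-O; sx=D@SX; sy=D@SY
m=(abs(sy+110)<15)&(d>0)&(P[...,2]<140)
print([(x,np.percentile(P[...,2][m&(abs(sx-x)<6)],80).round(0)) for x in range(-80,260,15) if (m&(abs(sx-x)<6)).sum()>5])
b=cv2.imread('pics/d_scene.png')[120:300,230:430]
cv2.imwrite('pics/d_crop.png',cv2.resize(b,None,fx=3.3,fy=3.3,interpolation=2))
E
```

```text
delta tool [-38.2  -0.4  -0.1] wz opts [-3.14e+00  2.00e-03] tilt [-0.002  -0.0005]
tip stand 31.8 -109.7 z 68.0 F [-3.9 -0.4  2.9] t 11.15 q6 -0.31
fix wx,wy [-0.    -0.002 -0.   ]
[(-80, np.float64(83.0)), (-65, np.float64(76.0)), (-50, np.float64(72.0)), (-35, np.float64(68.0)), (-20, np.float64(64.0)), (-5, np.float64(60.0)), (10, np.float64(56.0)), (25, np.float64(121.0)), (40, np.float64(121.0)), (55, np.float64(94.0)), (70, np.float64(91.0)), (85, np.float64(89.0)), (100, np.float64(87.0)), (115, np.float64(83.0)), (130, np.float64(81.0)), (145, np.float64(79.0)), (160, np.float64(75.0)), (175, np.float64(72.0)), (190, np.float64(24.0)), (205, np.float64(24.0)), (220, np.float64(24.0)), (235, np.float64(23.0)), (250, np.float64(24.0))]
```

View pics/d_crop.png

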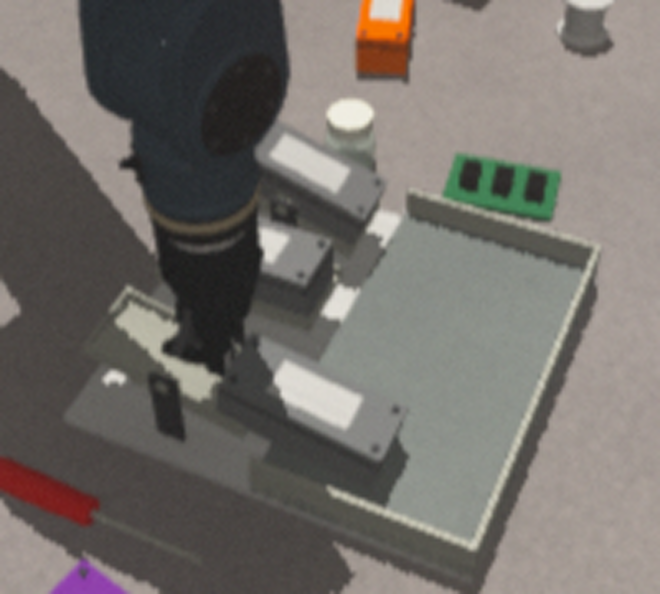

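The right housing's front edge rests on the trough floor at about (390,450), and its rear end is still on the rocker. I'll keep pushing at this height.

Call:
jog_arm(
  series=[
    {"x": -0.012, "y": 0, "z": 0, "wx": 0, "wy": 0, "wz": 0},
    {"x": -0.012, "y": 0, "z": 0, "wx": 0, "wy": 0, "wz": 0},
    {"x": -0.012, "y": 0, "z": 0, "wx": 0, "wy": 0, "wz": 0},
    {"x": -0.01, "y": 0, "z": 0, "wx": 0, "wy": 0, "wz": 0},
    {"x": -0.008, "y": 0, "z": 0, "wx": 0, "wy": 0, "wz": 0},
  ],
)

```text
t: 11.7
eef_pos: [630.2, -101.6, 87.9]
ee_rot: [0.188, -3.128, -0.002]
wrist_force: [-2.7, -0.4, -1.0]
gripper_width: 0.3
```

```bash
cat >> h.py <<'E'
def prof(y,f=None):
    im,d=grab("scene",f); P=cloud("scene",d); D=P[...,:2]-O; sx=D@SX; sy=D@SY
    m=(abs(sy-y)<15)&(d>0)&(P[...,2]<140)
    print([(x,int(np.percentile(P[...,2][m&(abs(sx-x)<6)],80))) for x in range(-80,270,15) if (m&(abs(sx-x)<6)).sum()>5])
E
python3 -c "
from h import *
go(88,-110,66);tilt();prof(-110)"
```

```text
delta tool [ 1.1 -1.5 -3.1] wz opts [-3.139e+00  2.000e-03] tilt [-0.0084  0.0008]
tip stand 89.1 -108.5 z 62.9 F [-2.7 -0.4 -1. ] t 11.7 q6 -0.28
fix wx,wy [ 0.002 -0.008 -0.   ]
[(-80, 67), (-65, 58), (-50, 58), (-35, 59), (-20, 58), (-5, 59), (10, 59), (25, 59), (40, 58), (55, 58), (70, 58), (85, 119), (100, 129), (115, 89), (130, 87), (145, 85), (160, 83), (175, 81), (190, 78), (205, 76), (220, 73), (235, 71), (250, 23), (265, 49)]
```

Call:
jog_arm(
  series=[
    {"x": 0, "y": 0, "z": 0, "wx": 0, "wy": 0, "wz": 0},
    {"x": 0, "y": 0, "z": 0, "wx": 0, "wy": 0, "wz": 0},
  ],
)

```text
t: 11.95
eef_pos: [631.4, -101.4, 87.4]
ee_rot: [0.189, -3.128, -0.002]
wrist_force: [-1.7, -0.5, -1.6]
gripper_width: 0.1
```

```bash
python3 -c "
from h import *
go(88,-110,45);tilt();prof(-110)"
```

```text
delta tool [ 2.1 -1.6 17.4] wz opts [-3.139e+00  3.000e-03] tilt [-0.008   0.0009]
tip stand 90.2 -108.4 z 62.4 F [-1.7 -0.5 -1.6] t 11.95 q6 -0.28
fix wx,wy [ 0.002 -0.008  0.   ]
[(-80, 67), (-65, 58), (-50, 58), (-35, 59), (-20, 59), (-5, 59), (10, 59), (25, 59), (40, 59), (55, 58), (70, 57), (85, 115), (100, 120), (115, 73), (130, 73), (145, 73), (160, 72), (175, 73), (190, 72), (205, 72), (220, 72), (235, 70), (250, 23), (265, 49)]
```

The right housing lies flat in the trough, spanning about x = 100 to 240 mm. Next I'll retract and go behind the left one.

Call:
jog_arm(
  series=[
    {"x": 0.008, "y": 0, "z": 0, "wx": 0, "wy": 0, "wz": 0},
    {"x": 0, "y": 0, "z": -0.03, "wx": 0.002, "wy": -0.008, "wz": 0.003},
    {"x": 0, "y": 0, "z": -0.03, "wx": 0, "wy": 0, "wz": 0},
    {"x": 0, "y": 0, "z": -0.03, "wx": 0, "wy": 0, "wz": 0},
    {"x": 0.026, "y": 0.028, "z": 0, "wx": 0, "wy": 0, "wz": 0},
    {"x": 0.026, "y": 0.028, "z": 0, "wx": 0, "wy": 0, "wz": 0},
    {"x": 0.026, "y": 0.028, "z": 0, "wx": 0, "wy": 0, "wz": 0},
    {"x": 0.026, "y": 0.028, "z": 0, "wx": 0, "wy": 0, "wz": 0},
    {"x": 0.026, "y": 0.028, "z": 0, "wx": 0, "wy": 0, "wz": 0},
    {"x": 0.026, "y": 0.028, "z": 0, "wx": 0, "wy": 0, "wz": 0},
    {"x": 0.026, "y": 0.028, "z": 0, "wx": 0, "wy": 0, "wz": 0},
    {"x": 0.02, "y": 0.02, "z": 0, "wx": 0, "wy": 0, "wz": 0},
    {"x": 0, "y": 0, "z": 0, "wx": 0, "wy": 0, "wz": 0},
  ],
)

```text
t: 13.3
eef_pos: [385.6, 91.5, 183.1]
ee_rot: [-0.175, 3.117, 0.002]
wrist_force: [0.1, -0.0, 1.0]
gripper_width: -0.0
```

```bash
python3 -c "
from h import *
go(-104,110,108);tilt();prof(110);prof(0);prof(-110)"
```

```text
delta tool [-26.1  -1.9  50.6] wz opts [ 3.136 -0.005] tilt [0.0194 0.0022]
tip stand -131.1 112.0 z 158.1 F [ 0.1 -0.   1. ] t 13.3 q6 0.12
fix wx,wy [ 0.    0.02 -0.  ]
[(-80, 87), (-50, 123), (-35, 119), (-20, 115), (-5, 110), (10, 106), (25, 102), (40, 96), (55, 90), (70, 86), (85, 22), (100, 23), (115, 23), (130, 24), (145, 23), (160, 23), (175, 23), (190, 23), (205, 23), (220, 23), (235, 23), (250, 23), (265, 50)]
[(-80, 9), (-65, 106), (-50, 106), (-35, 106), (-20, 107), (-5, 107), (10, 107), (25, 107), (40, 107), (55, 107), (70, 99), (85, 22), (100, 24), (115, 23), (130, 24), (145, 23), (160, 23), (175, 23), (190, 23), (205, 23), (220, 24), (235, 23), (250, 23), (265, 48)]
[(-80, 66), (-65, 58), (-50, 59), (-35, 59), (-20, 59), (-5, 59), (10, 59), (25, 59), (40, 59), (55, 59), (70, 58), (85, 23), (100, 71), (115, 71), (130, 71), (145, 72), (160, 71), (175, 71), (190, 71), (205, 71), (220, 71), (235, 71), (250, 23), (265, 49)]
```

The left housing is still down after about 5 s, the middle one is level, and the right one is flat in the trough. I'll push the left one the same way.

Call:
jog_arm(
  series=[
    {"x": 0, "y": 0, "z": 0.018, "wx": 0, "wy": 0.02, "wz": -0.005},
    {"x": 0, "y": -0.001, "z": 0.018, "wx": 0, "wy": 0, "wz": 0},
    {"x": -0.01, "y": 0, "z": 0.014, "wx": 0, "wy": 0, "wz": 0},
    {"x": -0.014, "y": 0, "z": 0, "wx": 0, "wy": 0, "wz": 0},
    {"x": 0, "y": 0, "z": 0, "wx": 0, "wy": 0, "wz": 0},
  ],
)

```text
t: 13.95
eef_pos: [418.4, 89.6, 129.1]
ee_rot: [-0.175, 3.137, -0.001]
wrist_force: [1.1, 0.0, 1.4]
gripper_width: 0.3
```

```bash
python3 -c "
from h import *
go(-99,110,108);tilt()"
```

```text
delta tool [ 0.3  3.7 -3.9] wz opts [ 3.135 -0.007] tilt [ 0.0002 -0.0008]
tip stand -98.8 106.3 z 104.1 F [1.1 0.  1.4] t 13.95 q6 0.1
fix wx,wy [-0.001  0.     0.   ]
```

Call:
jog_arm(
  series=[
    {"x": 0, "y": 0.003, "z": -0.004, "wx": 0, "wy": 0, "wz": -0.006},
    {"x": -0.009, "y": 0, "z": 0.001, "wx": 0, "wy": 0, "wz": 0},
    {"x": -0.012, "y": 0, "z": 0.003, "wx": 0, "wy": 0, "wz": 0},
    {"x": -0.013, "y": 0, "z": 0.004, "wx": 0, "wy": 0, "wz": 0},
    {"x": -0.015, "y": 0, "z": 0.005, "wx": 0, "wy": 0, "wz": 0},
    {"x": -0.015, "y": 0, "z": 0.005, "wx": 0, "wy": 0, "wz": 0},
    {"x": -0.015, "y": 0, "z": 0.005, "wx": 0, "wy": 0, "wz": 0},
  ],
)

```text
t: 14.65
eef_pos: [502.5, 102.3, 109.8]
ee_rot: [-0.184, 3.136, -0.001]
wrist_force: [-2.5, -1.0, 0.3]
gripper_width: -0.3
```

```bash
python3 -c "
from h import *
go(32,110,68);tilt()"
```

```text
delta tool [-45.8   1.   16.8] wz opts [ 3.141e+00 -1.000e-03] tilt [ 0.0001 -0.0006]
tip stand -13.8 109.0 z 84.8 F [-2.5 -1.   0.3] t 14.65 q6 0.08
fix wx,wy [-0.001  0.     0.   ]
```

Call:
jog_arm(
  series=[
    {"x": -0.015, "y": 0.001, "z": 0.005, "wx": 0, "wy": 0, "wz": 0},
    {"x": -0.015, "y": 0, "z": 0.005, "wx": 0, "wy": 0, "wz": 0},
    {"x": -0.015, "y": 0, "z": 0.005, "wx": 0, "wy": 0, "wz": 0},
  ],
)

```text
t: 14.95
eef_pos: [550.0, 108.8, 92.2]
ee_rot: [0.184, -3.133, 0.001]
wrist_force: [-3.3, -0.4, 1.2]
gripper_width: 0.1
```

```bash
python3 -c "
from h import *
go(88,110,66);tilt();prof(110)"
```

```text
delta tool [-53.9   0.1   1. ] wz opts [ 3.141 -0.   ] tilt [-0.0036 -0.0012]
tip stand 34.1 109.9 z 67.2 F [-3.3 -0.4  1.2] t 14.95 q6 0.08
fix wx,wy [-0.001 -0.004  0.   ]
[(-80, 82), (-65, 76), (-50, 71), (-35, 68), (-20, 64), (-5, 60), (10, 55), (25, 86), (40, 120), (55, 94), (70, 90), (85, 88), (100, 86), (115, 83), (130, 80), (145, 78), (160, 75), (175, 73), (190, 25), (205, 23), (220, 22), (235, 23), (250, 24), (265, 49)]
```

Call:
jog_arm(
  series=[
    {"x": -0.012, "y": 0, "z": 0, "wx": 0, "wy": -0.003, "wz": 0},
    {"x": -0.012, "y": 0, "z": 0, "wx": 0, "wy": 0, "wz": 0},
    {"x": -0.012, "y": 0, "z": 0, "wx": 0, "wy": 0, "wz": 0},
    {"x": -0.01, "y": 0, "z": 0, "wx": 0, "wy": 0, "wz": 0},
    {"x": -0.008, "y": 0, "z": 0, "wx": 0, "wy": 0, "wz": 0},
    {"x": 0, "y": 0, "z": 0, "wx": 0, "wy": 0, "wz": 0},
    {"x": 0, "y": 0, "z": 0, "wx": 0, "wy": 0, "wz": 0},
    {"x": 0, "y": 0, "z": 0, "wx": 0, "wy": 0, "wz": 0},
  ],
)

```text
t: 15.8
eef_pos: [606.5, 115.2, 85.4]
ee_rot: [0.183, -3.126, 0.003]
wrist_force: [-0.8, -0.6, -1.5]
gripper_width: 0.1
```

```bash
python3 -c "
from h import *
go(88,110,66);tilt();prof(110)"
```

```text
delta tool [ 3.1  0.4 -5.5] wz opts [ 3.141e+00 -1.000e-03] tilt [-0.0101 -0.0026]
tip stand 91.1 109.6 z 60.4 F [-0.8 -0.6 -1.5] t 15.8 q6 0.07
fix wx,wy [-0.001 -0.01   0.   ]
[(-80, 67), (-65, 59), (-50, 59), (-35, 59), (-20, 59), (-5, 59), (10, 59), (25, 59), (40, 59), (55, 58), (70, 58), (85, 82), (100, 111), (115, 71), (130, 71), (145, 71), (160, 71), (175, 71), (190, 72), (205, 71), (220, 71), (235, 71), (250, 23), (265, 50)]
```

Call:
jog_arm(
  series=[
    {"x": 0.007, "y": 0, "z": 0, "wx": 0, "wy": 0, "wz": 0},
    {"x": 0, "y": 0, "z": -0.03, "wx": 0, "wy": -0.01, "wz": 0},
    {"x": 0, "y": 0, "z": -0.035, "wx": 0, "wy": 0, "wz": 0},
    {"x": 0, "y": 0, "z": -0.04, "wx": 0, "wy": 0, "wz": 0},
    {"x": 0, "y": 0, "z": -0.04, "wx": 0, "wy": 0, "wz": 0},
    {"x": 0.04, "y": 0, "z": 0, "wx": 0, "wy": 0, "wz": 0},
    {"x": 0.04, "y": 0, "z": 0, "wx": 0, "wy": 0, "wz": 0},
    {"x": 0.04, "y": 0, "z": 0, "wx": 0, "wy": 0, "wz": 0},
    {"x": 0.04, "y": 0, "z": 0, "wx": 0, "wy": 0, "wz": 0},
    {"x": 0.04, "y": 0, "z": 0, "wx": 0, "wy": 0, "wz": 0},
    {"x": 0, "y": 0, "z": 0, "wx": 0, "wy": 0, "wz": 0},
    {"x": 0, "y": 0, "z": 0, "wx": 0, "wy": 0, "wz": 0},
  ],
)

```text
t: 17.05
eef_pos: [393.6, 90.5, 239.9]
ee_rot: [-0.183, 3.113, 0.003]
wrist_force: [0.8, 0.4, -0.8]
gripper_width: -0.0
```

```bash
python3 -c "
from h import *
go(0,110,200)
for y in(110,0,-110): prof(y,'e_scene.png')
cv2.imwrite('pics/e_crop.png',cv2.resize(cv2.imread('pics/e_scene.png')[100:340,200:500],None,fx=2.4,fy=2.4))
"
```

```text
delta tool [-1.229e+02 -1.000e-01  1.780e+01] wz opts [ 3.141 -0.   ] tilt [0.0227 0.0032]
tip stand -123.3 110.1 z 214.9 F [ 0.8  0.4 -0.8] t 17.05 q6 0.11
[(-65, 59), (-50, 59), (-35, 60), (-20, 59), (-5, 59), (10, 59), (25, 59), (40, 59), (55, 58), (70, 58), (85, 23), (100, 71), (115, 71), (130, 72), (145, 71), (160, 71), (175, 71), (190, 71), (205, 71), (220, 72), (235, 71), (250, 23), (265, 48)]
[(-80, 9), (-65, 106), (-50, 106), (-35, 107), (-20, 107), (-5, 107), (10, 106), (25, 107), (40, 106), (55, 107), (70, 97), (85, 23), (100, 23), (115, 22), (130, 23), (145, 23), (160, 23), (175, 23), (190, 23), (205, 23), (220, 23), (235, 24), (250, 23), (265, 49)]
[(-80, 66), (-65, 58), (-50, 58), (-35, 59), (-20, 60), (-5, 59), (10, 59), (25, 59), (40, 59), (55, 58), (70, 58), (85, 22), (100, 70), (115, 71), (130, 71), (145, 72), (160, 71), (175, 71), (190, 71), (205, 71), (220, 71), (235, 70), (250, 23), (265, 50)]
```

View pics/e_crop.png

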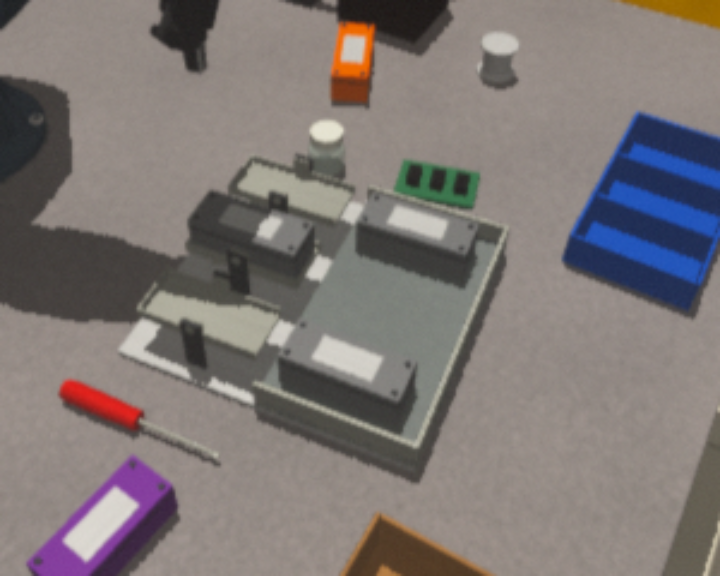

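The picture shows both rattlers flat in the trough at (420,230) and (350,360). The middle housing is level on its rocker at (250,235), and the jar, board, screwdriver and look-alikes haven't moved. The arm is clear, so I'm handing in.

```bash
python3 -c "
from station import manip
print(manip.hand_in())"
```

```text
the job is handed in; nothing more can be done
None
```

I tip-tested all three housings. The left and right ones stayed down at about 0.3 rad, so they are rattlers; the middle one swung back level, so it is sound. I pushed both rattlers off the far ends of their rockers into the reject trough, and the job was handed in at about 17 s of the 64 s allowed.

- **Rattlers:** the last depth check shows both lying flat in the trough, tops at 70–72 mm for an expected 70 mm. They span about x = 100 to 240 mm of the stand.
- **Sound housing:** the middle one is level on its rocker, top at 106–107 mm.
- **Other things:** by eye in the final picture, the jar, circuit board, screwdriver and both look-alikes had not moved. The gripper was clear of everything.
- **Forces:** the wrist force stayed within a few newtons at every reading I took.
- **Checks that disagreed:** the press force did not tell rattlers from sound housings: it read 0.7 N on the right, 2.4 N on the middle and 2.7 N on the left. My first slope fit also read only −0.11 to −0.15 on the tipped housings, because their rockers' floors and lips were included. I judged by the height profiles and pictures instead, which were clear.

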